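# Slide the shelf board home into its notches

### The arm

A 7-joint arm with a two-finger parallel gripper is mounted at the origin on the work surface. World frame = base frame: x ahead of the robot, y to its left, z up, the work surface at z = 0. Lengths are in m, angles in degrees, forces in N, time in s.
With the tool pointing down it reaches from about 0.425 to 0.875 m from the base axis. Payload 4.7 kg.
Tool frame: the origin (TCP) lies midway between the tips of the shut fingers; the grasp point (between the pads) lies 19 mm behind it; z points along the fingers, y is the line along which they close (so a half turn about z gives the same grasp; the last joint's range is limited). The gripper opens to 87 mm and grips with 3 to 60 N. Pads are 19 mm wide; open, the fingers measure 117 mm over their backs; the gripper's body (75 mm by 190 mm) begins 51 mm behind the grasp point.
Start: joints at [-66.629, 18.392, -4.016, 83.108, 1.295, 78.541, -3.26], TCP at [0.249, 0.6, 0.223] pointing down, gripper open.
Joint ranges: [-163.93, 163.93], [-17.29, 119.83], [-79.2, 71.16], [3.27, 140.29], [-89.18, 269.18], [5.43, 117.66], [-154.24, 154.24]. Speed limits (degrees/s): [147.25, 147.25, 180, 180, 180, 180, 180].

### API

Orientations are given as a 3x3 rotation matrix whose columns are the frame's x, y, z axes.
In Python, from station import observe, grab_frame, camera_model, close_job gives the robot as it stands. The module is installed in compiled form; this text tells all that it offers.
- The arm moves only by the tool send_rows, never from a script. Its arguments are lists of equal length, an entry for each row: "offset": the shift along the world's x, y, z each as a share of 0.3 m, from -1 to 1, a list of three; "rot": the turn, a rotation vector about the world's x, y, z each as a share of 60 degrees, from -1 to 1, a list of three; "jaw": the opening, from -1 (shut) to 1 (fully open). In form: {"offset": [[tx, ty, tz], ...], "rot": [[ax, ay, az], ...], "jaw": [jaw, ...]}. A call has exactly 10 rows; each row is the pose to reach, as a shift and turn from the pose commanded when the call began; what a row does not reach only later rows make up. A row lasts 1/8 s, in which the tool goes at most 62.5 mm and 10.7 degrees, less where a joint would pass 70% of its speed; a pose out of reach is approached as far as the arm can. A call with a number of a shift or a turn outside -1 to 1 is refused whole. A call with a gripper value outside its range is refused whole. The fingers move at their own pace and stop on an object; "grip_force" is the grip in N (left out, the last holds). Time passes only in rows, so rows that repeat a pose let the fingers close, or fill a call up. It gives the time, the measured TCP pose, the force, the opening and the grip force at its end, in the units of the state.
- observe(): the state, without advancing time (a new reading comes with each control period).
- grab_frame(name): name is "side" or "top" or "wrist"; returns (picture, depth): 420x560x3 uint8, red, green, blue; 420x560 float32, m along the optical axis (not along the pixel's ray), 0 where there is no reading.
- camera_model(name): a dict with "vfov" (degrees; the focal length in pixels is half the picture's height over the tangent of half this angle, whatever the lens; pixels are square), "cx", "cy" (the principal point, pixels), "R" (3x3) and "t" (3): a world point X has camera coordinates R X + t. Camera axes: x right, y down, z forward; pixel columns grow to the right and rows downward; lengths in m; the calibration is good to about 2 mm. The wrist camera is an equidistant fisheye: a pixel r from the principal point sees the ray r / f radians off the axis. A picture is of the moment at which its call begins: read the wrist's pose just before it. camera_model takes no time and is no camera call; for the wrist camera it gives the pose at the moment of the call.
- close_job(): hands the job in; it is judged then, once.
The state is a dict: "t": time; "joints": joint angles; "qd": joint speeds; "joint_torque": joint torques, N m; "eef_pos": TCP position; "tool_rot": TCP orientation; "ft_force": force on the tool from outside, world axes, zero at the start; "moment": the same for the moment, N m; "gripper_width": finger opening in m; "gripper_force": force on a finger pad.
Only numpy, scipy, OpenCV 4.12 (cv2) and the standard library are available. Lean on these libraries where they do the work, as an engineer would, in place of code of your own. Each camera call takes 0.05 s, during which the arm holds its last target. There are 200 camera calls.

### The job

Two shelf boards lie on low blue racks; one is home in its notches, the other still stands out towards you, riding up on its rails. With a fingertip, push that board by its near edge along its rails until it drops into the locating notches and lies level on all four feet, then take your hand away. Do not lift the board or pick up, touch or knock over the steel parts standing on it, and leave the other board, its part and the bin alone.

Things in the scene. Friction and masses are not known exactly. Their poses are not given: they have to be found in the camera images.
- board_out: The board to push: folded bare-steel shelf board, deck 140 mm (x) by 170 mm (y), 4 mm thick. Origin under its centre, level with the soles of its four feet (10 mm high, 16 mm long in x, at x +-55, y +-70 mm); deck top 14 mm above. x along the rails, z up. It starts riding on the rails, origin 58 mm above the bench, 45 to 85 mm short of home (towards -x). 0.25 to 0.5 kg without the parts.
- out_lip (a point): Middle of the near face of the down-folded lip at the -x edge of the board to push, where to push: 70 mm behind the board's origin, 2 mm below it. The lip is 100 mm wide, 24 mm high (12 up, 12 down from here), with a blank paper label; the space before and below it is free. Axes as the board's.
- rack_out: Low blue steel rack of the board to push, fixed. Two beams along its x, from x = -165 (near, open end) to +120 mm (far end, 120 mm uprights), at y = +-57 to +-83 mm; only the bench lies between them, but for a tie at x = 108. Running faces 58 mm up; outside each beam a guide flange (y +-87 to +-91, top 80 mm up) leaves 2 mm play a side. Origin on the bench, midway between beams; z up.
- out_seat (a point): Where the pushed board's origin lies when home: over the rack's origin, 50 mm above the bench, axes as the rack's. Each beam has two notches, 55 mm before and behind, 22 mm long, 8 mm deep: the board drops 8 mm, has 3 mm play fore and aft, and the notches' far walls then stop it. Sliding takes roughly 3 to 10 N; pushed fast, the board may skip over the notches.
- board_home: The other board, same shape and origin as the board to push, already home in the other rack (origin 50 mm above the bench): leave it alone.
- rack_home: The other rack, same shape and origin as the rack of the board to push, fixed; it carries the board that is home.
- sleeve_out: Dark steel sleeve, 36 mm across, 22 mm bore, 40 mm tall, standing loose on the board to push, on its far half; origin at the centre of its underside, z up.
- plug_out: Dark steel stepped plug, 38 mm across below and 24 mm above, 38 mm tall, standing loose on the board to push, on its far half; origin at the centre of its underside, z up.
- sleeve_home: Dark steel sleeve, 36 mm across, 40 mm tall, standing loose on the board that is home; origin at the centre of its underside, z up.
- bin: Empty open metal bin, 80 mm square, 50 mm high, loose on the bench between the racks; origin at the centre of its underside.
Things that resemble listed ones, but are neither listed nor needed, are in the scene too. What is shaped like the sleeve_home but turquoise is not meant. What is shaped like the board_out but green is not meant.

How it is judged:
By the outcome, as a careful person would: the job done as asked, in the order asked, and still so for the second after the job is handed in, with the robot touching nothing.
It also fails if it takes over 38 s, if anything falls off the work surface, if the arm or the gripper's body presses on something with over 40 N, if the wrist force passes 120 N, or if a joint passes its speed limit or range.

## Working session

There is one attempt and no reset: what is moved stays moved. The work goes in short steps, Python scripts to look and compute and a tool call to move; the robot and the scene stay as the last step left them, time stands still between calls to the robot, and variables do not carry over. Pictures are saved under pics/ and viewed, at most 10 in all, crops included, and the job is handed in when it is done.

Besides the shell and the picture viewer there is one more tool, called after "Emit:" as a command line: name --argument value ..., lists and objects as JSON in quotes. send_rows: Moves the arm, as the interface text tells. Shift numbers are shares of 0.3 m and turn numbers shares of 60 degrees, none past 1 either way. Its arguments: {"type":"object","properties":{"offset":{"type":"array","items":{"type":"array","items":{"type":"number"}}},"rot":{"type":"array","items":{"type":"array","items":{"type":"number"}}},"jaw":{"type":"array","items":{"type":"number"}},"grip_force":{"type":"number"}},"required":["offset","rot","jaw"]}

```bash
mkdir -p pics; cat > h.py <<'E'
import numpy as np, cv2
from station import observe, grab_frame, camera_model
def cam(n):
    m=camera_model(n); m['f']=210/np.tan(np.radians(m['vfov']/2)); m['R']=np.array(m['R']); m['t']=np.array(m['t']); return m
def px(m,u,v,z=None,d=None):
    c=np.array([(u-m['cx'])/m['f'],(v-m['cy'])/m['f'],1.]); o=-m['R'].T@m['t']; r=m['R'].T@c
    s=d if z is None else (z-o[2])/r[2]
    return o+s*r
E
python3 - <<'E'
from h import *
s=observe();print(s['t'],s['eef_pos'],s['tool_rot'],s['ft_force'])
for n in('top','side'):
    p,d=grab_frame(n);cv2.imwrite(f'pics/{n}0.png',p[:,:,::-1]);np.savez(f'{n}0.npz',p=p,d=d)
    m=cam(n);print(n,m['f'],-m['R'].T@m['t'],m['R'])
E
```

```text
0.0 [0.24923031 0.59971987 0.22146125] [[-9.23483247e-01  3.83638220e-01 -6.39389998e-04]
 [ 3.83638739e-01  9.23481467e-01 -1.81594716e-03]
 [-1.06201924e-04 -1.92229155e-03 -9.99998147e-01]] [ 0.95742291 -0.39342098  0.44065587]
top 486.18999384549255 [ 0.37703097 -0.02392986  1.23059974] [[-7.05939029e-04 -9.99995696e-01  2.84760786e-03]
 [-9.97104482e-01  4.87358738e-04 -7.60421869e-02]
 [ 7.60404719e-02 -2.89304371e-03 -9.97100535e-01]]
side 501.8427945812641 [ 0.14618932 -1.00889693  0.82977574] [[ 0.94801072 -0.31820767 -0.00442117]
 [-0.18773255 -0.54797082 -0.81515917]
 [ 0.25696723  0.77360963 -0.57922015]]
```

View pics/top0.png

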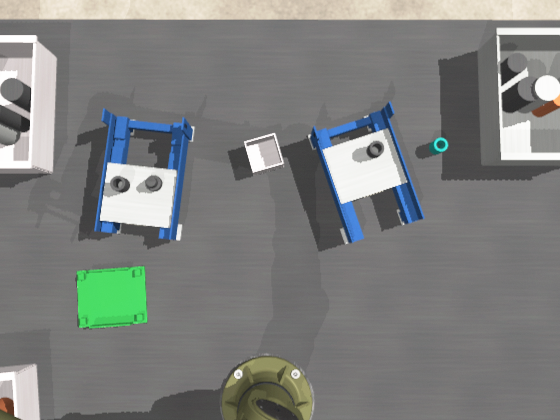

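View pics/side0.png

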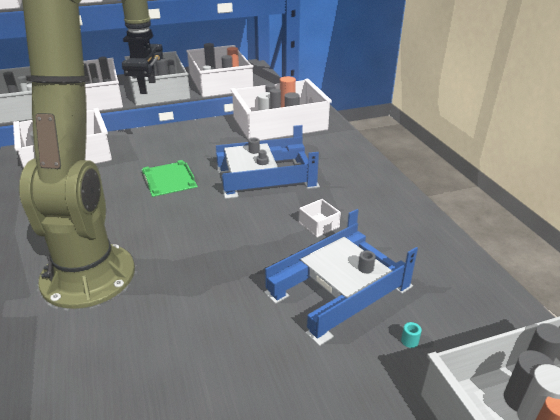

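The left rack (about 140,170 in top) carries the board standing out towards its open near end, with two dark parts at (120,184) and (153,183). The right board (365,165) carries one sleeve and is home. The green board (112,297) and turquoise sleeve (440,145) are decoys. I'll confirm this in an enlarged crop.

```bash
python3 - <<'E'
from h import *
p=np.load('top0.npz')['p'][95:250,80:210]
cv2.imwrite('pics/c.png',cv2.resize(p,None,fx=3.8,fy=3.8,interpolation=cv2.INTER_CUBIC)[:,:,::-1])
E
```

```text
(no output)
```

View pics/c.png

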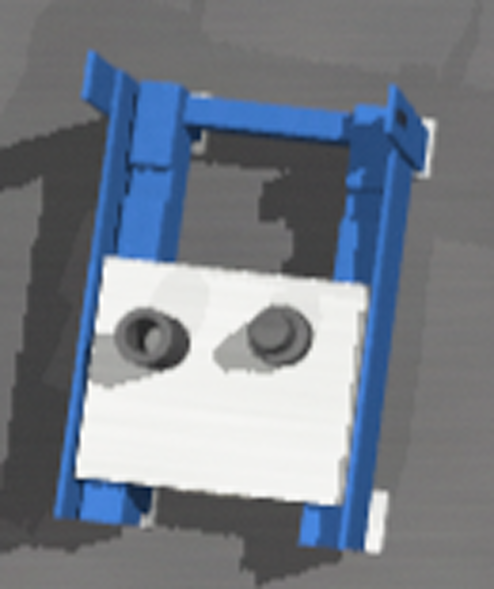

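```bash
python3 - <<'E'
from h import *
m=cam('top'); d=np.load('top0.npz')['d']
P=lambda u,v,z: px(m,80+(u+.5)/3.8-.5,95+(v+.5)/3.8-.5,z=z)
c={k:P(*a,.072) for k,a in dict(nl=(76,478),nr=(337,503),fl=(105,257),fr=(368,286)).items()}
for k,v in c.items(): print(k,v.round(4))
print('w',np.linalg.norm(c['nl']-c['nr']),np.linalg.norm(c['fl']-c['fr']),'l',np.linalg.norm(c['nl']-c['fl']),np.linalg.norm(c['nr']-c['fr']))
yaw=lambda v:np.degrees(np.arctan2(v[1],v[0]))
print('yaws',yaw(c['fl']-c['nl']),yaw(c['fr']-c['nr']),yaw(c['nl']-c['nr'])-90,yaw(c['fl']-c['fr'])-90)
cen=sum(c.values())/4; print('board cen',cen)
a=P(65,518,.08); b=P(354,549,.08); n=(a+b)/2
print('flange ends',a,b,np.linalg.norm(a-b),'yaw',yaw(a-b)-90)
th=np.radians(yaw(a-b)-90); e=np.array([np.cos(th),np.sin(th),0])
print('rack origin',n+.165*e,'short',(n+.165*e-cen)@e, 'lat',(n+.165*e-cen)@[-e[1],e[0],0])
fa=P(158,83,.058);fb=P(370,106,.058);print('far mid',(fa+fb)/2, 'beam dist',np.linalg.norm(fa-fb),yaw(fa-fb)-90,'len',((fa+fb)/2-n)@e)
# depth check at deck
for u,v in((200,420),(120,420),(290,440),(200,490)):
    U,V=80+u/3.8,95+v/3.8; print(px(m,round(U),round(V),d=d[round(V),round(U)]).round(4))
E
```

```text
nl [0.4432 0.3972 0.072 ]
nr [0.4274 0.2333 0.072 ]
fl [0.5833 0.3827 0.072 ]
fr [0.5647 0.216  0.072 ]
w 0.16465109785046367 0.16773007302544932 l 0.14087014766225173 0.1384196163608431
yaws -5.925533054828983 -7.199999243728853 -5.501583393574293 -6.35816019328783
board cen [0.50465548 0.30727553 0.072     ]
flange ends [0.41781829 0.40044611 0.08      ] [0.39844781 0.22049888 0.08      ] 0.180986801206335 yaw -6.143962509243764
rack origin [0.57218531 0.29281304 0.08      ] short 0.06868982588123128 lat -0.0071518998749233635
far mid [0.69175823 0.28783181 0.058     ] beam dist 0.13782404188768022 -6.287510127842253 len 0.2844192300204027
[0.4774 0.3177 0.0746]
[0.4778 0.3693 0.0701]
[0.4656 0.2632 0.0725]
[0.4347 0.3179 0.0709]
```

Emit:
send_rows --offset '[[0.09,-0.187,0],[0.18,-0.374,0],[0.27,-0.561,0],[0.36,-0.748,0],[0.453,-0.932,0],[0.453,-0.932,0],[0.453,-0.932,-0.1],[0.453,-0.932,-0.2],[0.453,-0.932,-0.3],[0.453,-0.932,-0.3]]' --rot '[[0,0,0.06],[0,0,0.12],[0,0,0.18],[0,0,0.24],[0,0,0.28],[0,0,0.28],[0,0,0.28],[0,0,0.28],[0,0,0.28],[0,0,0.28]]' --jaw '[-1,-1,-1,-1,-1,-1,-1,-1,-1,-1]' --grip_force 10

```text
t: 1.35
eef_pos: [0.3832, 0.3201, 0.1302]
tool_rot: [[-0.995, 0.099, -0.004], [0.099, 0.995, -0.004], [0.004, -0.004, -1.0]]
ft_force: [-0.0, 0.1, -0.2]
gripper_width: 0.0016
gripper_force: 0.0
```

```bash
python3 - <<'E'
from h import *
s=observe();print(s['t'],s['eef_pos'],s['tool_rot'],s['ft_force'],s['gripper_width'])
m=cam('wrist');p,d=grab_frame('wrist');cv2.imwrite('pics/w1.png',p[:,:,::-1]);np.savez('w1.npz',p=p,d=d,**m);print(m)
E
```

```text
1.35 [0.38315996 0.32008059 0.13016443] [[-0.99505442  0.09924176 -0.004217  ]
 [ 0.09925734  0.99505506 -0.00366165]
 [ 0.00383276 -0.00406211 -0.9999844 ]] [-0.01272924  0.05917194 -0.19575941] 0.0016102640410671368
{'vfov': 65.70646984690485, 'cx': 277.81356088021835, 'cy': 213.68902915933043, 'R': array([[ 0.09983157,  0.99499843, -0.00343266],
       [ 0.94940612, -0.0942236 ,  0.29958293],
       [ 0.2977611 , -0.03316682, -0.95406409]]), 't': array([-0.35767266, -0.3416104 ,  0.20016231]), 'f': np.float64(325.19226210127806)}
```

View pics/w1.png

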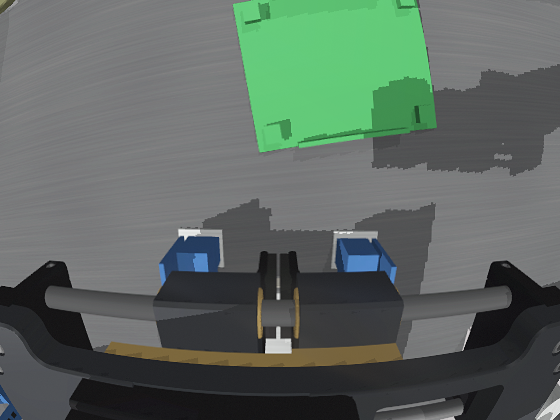

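Wrist view: the fingers (278,300) are centred between the near beam ends (160–220 and 336–395), with the lip's white label straight ahead at (278,345). I'll lower and close up.

Emit:
send_rows --offset '[[0,0,-0.07],[0,0,-0.14],[0,0,-0.21],[0,0,-0.273],[0,0,-0.273],[0.02,-0.002,-0.273],[0.04,-0.004,-0.273],[0.06,-0.006,-0.273],[0.08,-0.0084,-0.273],[0.095,-0.01,-0.273]]' --rot '[[0,0,0],[0,0,0],[0,0,0],[0,0,0],[0,0,0],[0,0,0],[0,0,0],[0,0,0],[0,0,0],[0,0,0]]' --jaw '[-1,-1,-1,-1,-1,-1,-1,-1,-1,-1]'

```text
t: 2.65
eef_pos: [0.4144, 0.3175, 0.0507]
tool_rot: [[-0.995, 0.101, 0.0], [0.101, 0.995, 0.0], [-0.0, 0.0, -1.0]]
ft_force: [-0.6, 0.4, -0.0]
gripper_width: 0.0003
gripper_force: 0.0
```

Emit:
send_rows --offset '[[0.008,-0.0008,0],[0.016,-0.0017,0],[0.024,-0.0025,0],[0.032,-0.0034,0],[0.04,-0.0042,0],[0.048,-0.005,0],[0.056,-0.0059,0],[0.064,-0.0067,0],[0.072,-0.0076,0],[0.08,-0.0084,0]]' --rot '[[0,0,0],[0,0,0],[0,0,0],[0,0,0],[0,0,0],[0,0,0],[0,0,0],[0,0,0],[0,0,0],[0,0,0]]' --jaw '[-1,-1,-1,-1,-1,-1,-1,-1,-1,-1]'

```text
t: 3.9
eef_pos: [0.438, 0.3151, 0.0506]
tool_rot: [[-0.995, 0.1, -0.0], [0.1, 0.995, 0.0], [0.0, 0.0, -1.0]]
ft_force: [-3.5, 0.7, 2.2]
gripper_width: 0.0003
gripper_force: 1.7
```

Emit:
send_rows --offset '[[0.01,-0.001,0],[0.02,-0.002,0],[0.03,-0.003,0],[0.04,-0.004,0],[0.05,-0.005,0],[0.06,-0.006,0],[0.07,-0.007,0],[0.08,-0.008,0],[0.09,-0.009,0],[0.1,-0.01,0]]' --rot '[[0,0,0],[0,0,0],[0,0,0],[0,0,0],[0,0,0],[0,0,0],[0,0,0],[0,0,0],[0,0,0],[0,0,0]]' --jaw '[-1,-1,-1,-1,-1,-1,-1,-1,-1,-1]'

```text
t: 5.15
eef_pos: [0.468, 0.3121, 0.0507]
tool_rot: [[-0.995, 0.1, 0.0], [0.1, 0.995, 0.0], [-0.0, 0.0, -1.0]]
ft_force: [-2.5, -0.1, 1.6]
gripper_width: 0.0011
gripper_force: 1.5
```

```bash
python3 - <<'E'
from h import *
p,d=grab_frame('top');q,_=grab_frame('side')
a=cv2.resize(p[90:250,70:220],(400,427),interpolation=cv2.INTER_CUBIC);b=cv2.resize(q[110:220,190:340],(400,293),interpolation=cv2.INTER_CUBIC)
o=np.zeros((427,800,3),np.uint8);o[:,:400]=a;o[:293,400:]=b
cv2.imwrite('pics/m2.png',o[:,:,::-1])
E
```

```text
(no output)
```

View pics/m2.png

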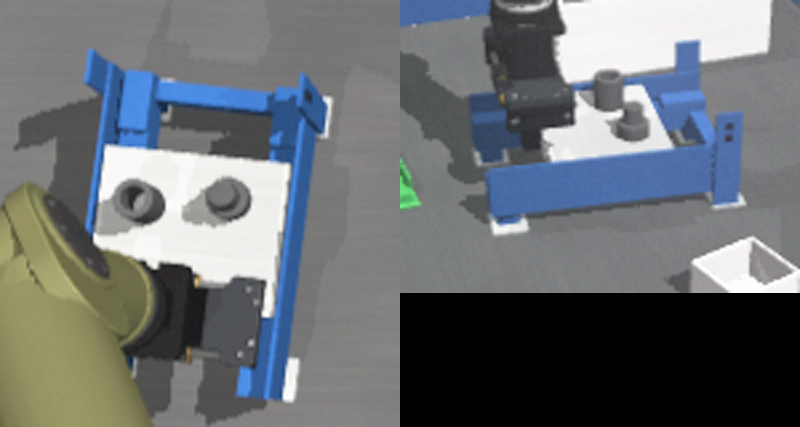

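Top half: the far edge is now at (105,146)–(290,162), so the board has gone about 42 mm, square, with both parts standing. Roughly 27 mm remain, so I'll slow down.

Emit:
send_rows --offset '[[0.006,-0.0006,0],[0.012,-0.0012,0],[0.018,-0.0018,0],[0.024,-0.0024,0],[0.03,-0.003,0],[0.036,-0.0036,0],[0.042,-0.0042,0],[0.048,-0.0048,0],[0.054,-0.0054,0],[0.06,-0.006,0]]' --rot '[[0,0,0],[0,0,0],[0,0,0],[0,0,0],[0,0,0],[0,0,0],[0,0,0],[0,0,0],[0,0,0],[0,0,0]]' --jaw '[-1,-1,-1,-1,-1,-1,-1,-1,-1,-1]'

```text
t: 6.5
eef_pos: [0.4859, 0.3103, 0.0507]
tool_rot: [[-0.995, 0.1, -0.0], [0.1, 0.995, -0.0], [0.0, -0.0, -1.0]]
ft_force: [-3.0, 1.1, 1.0]
gripper_width: 0.0005
gripper_force: 1.7
```

Emit:
send_rows --offset '[[0.002,-0.0002,0],[0.004,-0.0004,0],[0.006,-0.0006,0],[0.008,-0.0008,0],[0.01,-0.001,0],[0.012,-0.0012,0],[0.014,-0.0014,0],[0.016,-0.0016,0],[0.018,-0.0018,0],[0.02,-0.002,0]]' --rot '[[0,0,0],[0,0,0],[0,0,0],[0,0,0],[0,0,0],[0,0,0],[0,0,0],[0,0,0],[0,0,0],[0,0,0]]' --jaw '[-1,-1,-1,-1,-1,-1,-1,-1,-1,-1]'

```text
t: 7.75
eef_pos: [0.4919, 0.3098, 0.0507]
tool_rot: [[-0.995, 0.1, 0.0], [0.1, 0.995, 0.0], [-0.0, 0.0, -1.0]]
ft_force: [-3.2, 0.2, 1.0]
gripper_width: 0.0004
gripper_force: 1.5
```

```bash
python3 - <<'E'
from h import *
m=cam('top');p,d=grab_frame('top')
for u,v in((105,160),(130,175),(150,180),(170,175),(165,185)):
    u=70+u/2.667 if u>1e3 else u
    print(u,v,px(m,u,v,d=d[v,u]).round(4),p[v,u])
E
```

```text
105 160 [0.5873 0.3852 0.0804] [ 68 129 212]
130 175 [0.5534 0.3292 0.0656] [243 244 242]
150 180 [0.5414 0.2812 0.0639] [241 241 238]
170 175 [0.5535 0.2329 0.0646] [240 241 238]
165 185 [0.5161 0.2217 0.1643] [83 85 89]
```

The deck reads about 0.065 m, down from 0.072, so it has dropped. I'll back off and lift clear.

Emit:
send_rows --offset '[[-0.02,0.002,0],[-0.06,0.006,0],[-0.14,0.014,0],[-0.25,0.025,0],[-0.36,0.036,0],[-0.36,0.036,0.1],[-0.36,0.036,0.25],[-0.36,0.036,0.4],[-0.36,0.036,0.5],[-0.36,0.036,0.5]]' --rot '[[0,0,0],[0,0,0],[0,0,0],[0,0,0],[0,0,0],[0,0,0],[0,0,0],[0,0,0],[0,0,0],[0,0,0]]' --jaw '[-1,-1,-1,-1,-1,-1,-1,-1,-1,-1]'

```text
t: 9.05
eef_pos: [0.3849, 0.3218, 0.2036]
tool_rot: [[-0.995, 0.1, 0.005], [0.1, 0.995, 0.004], [-0.004, 0.005, -1.0]]
ft_force: [-0.2, 0.2, 0.8]
gripper_width: 0.0007
gripper_force: 0.0
```

Emit:
send_rows --offset '[[-0.06,0.15,0],[-0.12,0.3,0],[-0.18,0.45,0],[-0.24,0.6,0],[-0.3,0.75,0],[-0.36,0.9,0],[-0.36,0.9,0],[-0.36,0.9,0],[-0.36,0.9,0],[-0.36,0.9,0]]' --rot '[[0,0,0],[0,0,0],[0,0,0],[0,0,0],[0,0,0],[0,0,0],[0,0,0],[0,0,0],[0,0,0],[0,0,0]]' --jaw '[-1,-1,-1,-1,-1,-1,-1,-1,-1,-1]'

```text
t: 10.3
eef_pos: [0.2769, 0.5896, 0.2009]
tool_rot: [[-0.995, 0.102, 0.001], [0.102, 0.995, 0.0], [-0.001, 0.0, -1.0]]
ft_force: [-0.2, 0.1, 0.1]
gripper_width: 0.0008
gripper_force: 0.0
```

```bash
python3 - <<'E'
from h import *
m=cam('top');p,d=grab_frame('top');q,_=grab_frame('side');s=observe();print(s['t'],s['eef_pos'],s['ft_force'])
def plane(x0,x1,y0,y1):
    P=np.array([px(m,u,v,d=d[v,u]) for v in range(y0,y1) for u in range(x0,x1) if p[v,u].min()>225]); P=P[abs(P[:,2]-.066)<.015]
    c,*_=np.linalg.lstsq(np.c_[P[:,:2]-P[:,:2].mean(0),np.ones(len(P))],P[:,2],rcond=None); print(len(P),P.mean(0).round(4),'slope deg',np.degrees(c[:2]).round(2))
plane(95,185,125,215); plane(320,415,115,205)
a=cv2.resize(p[90:250,70:220],(400,427),interpolation=cv2.INTER_CUBIC);b=cv2.resize(q[110:220,190:340],(400,293),interpolation=cv2.INTER_CUBIC)
o=np.zeros((427,800,3),np.uint8);o[:,:400]=a;o[:293,400:]=b
cv2.imwrite('pics/m3.png',o[:,:,::-1])
E
```

```text
10.4 [0.27648047 0.58996793 0.20097923] [-0.10980831  0.79911076  0.41783109]
2844 [0.5666 0.301  0.0647] slope deg [ 0.01 -0.03]
3115 [ 0.5679 -0.2286  0.0644] slope deg [-0.01  0.1 ]
```

View pics/m3.png

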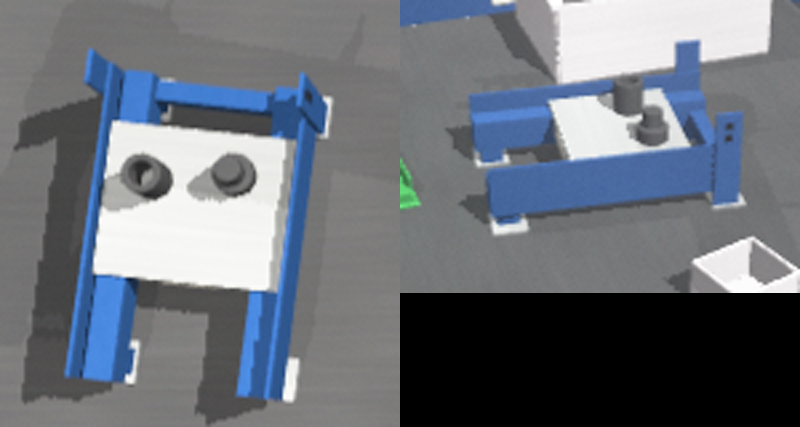

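The board lies level with its deck at 0.065 m, the same height as the home board. Both parts are still standing at (147,175) and (233,174), and the hand is clear.

```bash
python3 -c "from station import close_job;print(close_job())"
```

```text
the job is handed in; nothing more can be done
None
```

The board is pushed home: it dropped into its notches and lies level at the same height as the other board, both parts are still standing on it, the hand is clear, and the job was handed in at about 10.4 s.

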